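# Wedge the tack-up jig's plate level

## Task

A pipe stub is tacked to the hinged plate of the small steel jig, and the plate's free edge hangs low. Take the taller of the two wooden wedges and push it flat along the table, thin end first and square to the edge, under the middle of that free edge until the plate lies level, resting on the wedge. Let go of it there, and leave the lower wedge where it lies.

Things in the scene. Friction and masses are not known exactly. Their poses are not given: they have to be found in the camera images.
- wedge_tall_butt (a point): The taller of two loose wooden wedges, flat on the table: 150 mm long, 32 mm wide, 0.11 kg. Its rear 40 mm is a square butt 36 mm high; the rest tapers evenly over 110 mm to a thin end 3 mm high. This point is the butt's centre, 18 mm above the underside, 20 mm from the rear face; x points to the thin end, 130 mm ahead; z up. Grip it across the butt (along y).
- wedge_tall_tip (a point): The middle of the taller wedge's thin end, 1.5 mm above its underside; axes as for the butt.
- wedge_tall: The taller wedge itself; origin at the centre of its underside (75 mm from either end), x towards the thin end, z up.
- wedge_low: The lower wooden wedge, to be left alone: also 150 mm long and 32 mm wide, but its butt is only 18 mm high. Origin at the centre of its underside, x towards its thin end. The two wedges swap places from one start to the next.
- jig: Steel jig fixed to the table. Origin on the table top straight below the middle of the plate's free edge (plate level); x points level from that edge in under the plate, to the hinge; y along the edge, z up. Hinge axis parallel to y at x 125, z 32 mm. Under the plate the table is bare between two side rails 8 mm high, inner faces at y +54 and -54 mm.
- plate (a joint): The plate's hinge angle in rad: 0 when the plate is level, negative with the free edge low (it hangs at -0.15, its stop), positive with the edge raised (to 0.12). The hinge is free: the plate (about 0.9 kg with the stub) falls back unless something holds it up.
- plate_edge (a point): Middle of the lower corner of the plate's free edge, moving with the plate: 28 mm above the table when level, about 9 mm when hanging. The plate is 124 mm wide (y) and 8 mm thick; a pipe stub (43 mm across, 56 mm tall) stands tacked on it, 73 mm in from this edge.

How it is judged (in metres and radians):
At the end, for the whole second after the job is handed in: The plate lies level to within 0.045 rad (2.6 degrees) and rests on the taller wedge, which lies flat on the table with its thin end under the plate (at least 30 mm in), within 30 mm of the plate's middle and within 0.3 rad (17 degrees) of square to the free edge, at rest (value of joint plate between -0.045 and 0.045 rad and contact force between wedge_tall and jig above 0.5 N and x of wedge_tall_tip in the frame of jig above 0.03 m and y of wedge_tall_tip in the frame of jig between -0.03 and 0.03 m and angle between the x axis of wedge_tall and the x axis of jig, either way round below 0.3 rad and height (world z) of wedge_tall below 0.006 m and angle between wedge_tall's own z axis and vertical below 0.06 rad and linear speed of wedge_tall below 0.01 m/s); the robot touches nothing.
It fails at once if the lower wedge is moved more than 40 mm (distance of wedge_low from where it was at the start of the episode above 0.04 m).
It also fails if it takes over 35 s, if anything falls off the work surface, if the arm or the gripper's body presses on something with over 40 N, if the wrist force passes 120 N, or if a joint passes its speed limit or range.

## Robot

A 7-joint arm with a two-finger parallel gripper is mounted at the origin on a cart in front of the work surface, level with it; the furniture and walls round the work are solid. World frame = base frame: x ahead of the robot, y to its left, z up, the work surface at z = 0. Lengths are in mm, angles in rad, forces in N, time in s.
With the tool pointing down it reaches from about 400 to 875 mm from the base axis. Payload 4.4 kg.
Tool frame: the origin (TCP) lies on the centre line of the jaws, within the pads' length; the fingertips stand 8 mm ahead of it and the grasp point (between the pads) lies 11 mm behind it; x points along the fingers, z is the direction in which the jaws open and shut, and the axes are right-handed (so a half turn about x gives the same grasp; the last joint's range is limited). The gripper opens to 85 mm and grips with 20 to 120 N. Pads are 22 mm wide; open, the fingers measure 114 mm over their backs; the gripper's body (76 mm by 85 mm) begins 54 mm behind the grasp point. The pads swing forward as they close: fully open they stand 13 mm farther back than shut.
Start: joints at [1.108, 0.628, 0.038, 1.517, -0.027, 0.996, -0.02], TCP at [251.233, -599.5, 239.313] pointing down, gripper open.
Joint ranges: [-3.06, 3.06], [-0.37, 2.12], [-1.25, 1.32], [0.18, 2.47], [-1.1, 4.24], [0.23, 1.98], [-2.94, 2.94]. Speed limits (rad/s): [2.57, 2.57, 3.14, 3.14, 3.14, 3.14, 3.14].

## Interface

Orientations are given as [roll, pitch, yaw] about the fixed x, y, z axes, in that order (R = Rz(yaw) Ry(pitch) Rx(roll)).
In Python, from cell import ctrl, get_image, camera_params gives the robot as it stands. The module is installed in compiled form; this text tells all that it offers.
- The arm moves only by the shell command python3 -m handwheel 'ROWS'. ROWS is text: rows parted by semicolons, each of 7 numbers parted by spaces: the opening, from -1 (shut) to 1 (fully open), then the shift along the tool's x, y, z in mm, then the turn, a rotation vector about the tool's x, y, z in rad. In form: grip x y z wx wy wz; .... A call has 1 to 10 rows; each row shifts and turns the pose as measured when the row begins, along the tool's axes as they then stand; what a row does not reach is not made up. A row lasts 1/10 s, in which the tool goes at most 50 mm and 8.59 degrees, less where a joint would pass 70% of its speed; a pose out of reach is approached as far as the arm can. A call with a gripper value outside its range is refused whole. The fingers move at their own pace and stop on an object; the grip force is fixed at half the most. Time passes only in rows, so rows that do not move let the fingers close. It gives the time, the measured TCP pose, the force and the opening at its end, in the units of the state.
- ctrl.read_state(): the state, without advancing time (a new reading comes with each control period).
- get_image(name): name is "scene" or "top" or "wrist"; returns the picture (400x640x3 uint8, blue, green, red); there is no depth.
- camera_params(name): a dict with "fx", "fy", "cx", "cy" (pixels), "k1" (the pictures are not rectified: a ray, as slopes to the right and down, at radius r is drawn at 1 + k1 r^2 times it, then the intrinsics apply), "eye" and "orientation" of the camera in the world. Camera axes: x right, y up, looking along -z (the intrinsics and any distortion apply to the point x, -y, -z); pixel columns grow to the right and rows downward; lengths in mm; the calibration is good to about 2 mm. A picture is of the moment at which its call begins: read the wrist's pose just before it. camera_params takes no time and is no camera call; for the wrist camera it gives the pose at the moment of the call.
- ctrl.finish_job(): hands the job in, once; it reports no verdict.
The state is a dict: "clock": time; "qpos": joint angles; "qd": joint speeds; "tau": joint torques, N m; "eef_pos": TCP position; "tool_rot": TCP orientation; "force": force on the tool from outside, world axes, zero at the start; "torque": the same for the moment, N m; "width": finger opening in mm.
Only numpy, scipy, OpenCV 4.12 (cv2) and the standard library are available. Lean on these libraries where they do the work, as an engineer would, in place of code of your own. Each camera call takes 0.05 s, during which the arm holds its last target.

## Working session

There is one attempt and no reset: what is moved stays moved. The work goes in short steps, Python scripts to look and compute and a shell command to move; the robot and the scene stay as the last step left them, time stands still between calls to the robot, and variables do not carry over. Pictures are saved under pics/ and viewed, and the job is handed in when it is done.

```bash
mkdir -p pics; python3 - <<'E'
from cell import ctrl,get_image,camera_params
import cv2
print(ctrl.read_state())
for n in("scene","top"):
    print(n,camera_params(n)); cv2.imwrite(f"pics/{n}0.png",get_image(n))
E
```

```text
{'clock': 0.0, 'qpos': array([ 1.10818801,  0.62933423,  0.03844871,  1.5183712 , -0.02695821,
        0.99633957, -0.01997152]), 'qd': array([ 0.00081745, -0.0011233 , -0.0002695 , -0.00041868, -0.00209374,
       -0.00130673,  0.00116352]), 'tau': array([-8.44148576e-05, -5.63403118e+01,  1.22627746e+00, -1.93443722e+01,
        1.09485284e-02,  1.05050305e-02,  4.75226685e-06]), 'eef_pos': array([ 250.98035153, -598.91349388,  238.39592659]), 'tool_rot': array([-3.10837377,  1.56886203,  2.00086921]), 'force': array([-0.06951426,  0.20471324, -0.3139883 ]), 'torque': array([-0.01269542,  0.03698854, -0.01710343]), 'width': 85.39620888963424}
scene {'fx': 374.6050488965614, 'fy': 374.6050488965614, 'cx': 323.6918898060251, 'cy': 195.32539428227943, 'k1': -0.03268447149548419, 'eye': array([1125.43011924, -411.49939674,  544.28585153]), 'orientation': array([9.17840647e-01, 1.15495725e-05, 9.39187480e-01])}
top {'fx': 469.73074468634417, 'fy': 469.73074468634417, 'cx': 324.8160488280303, 'cy': 191.38867454676392, 'k1': 0.04364847066370071, 'eye': array([ 338.95071571,   -4.571673  , 1196.02592934]), 'orientation': array([ 0.23271642, -0.0044983 , -1.57287423])}
```

View pics/scene0.png

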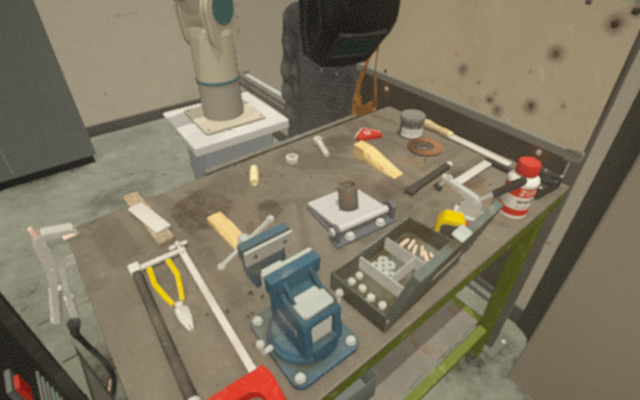

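View pics/top0.png

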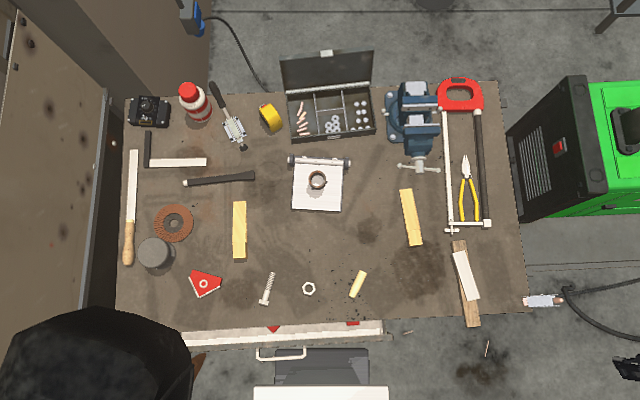

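The top view shows the jig's plate at (317,187) with its hinge at the top, wedges at (240,230) and (411,217), and the vise beside the right-hand wedge. Next I'll enlarge the views and measure.

```bash
cat > h.py <<'E'
import numpy as np,cv2
from scipy.spatial.transform import Rotation as R
from cell import ctrl,get_image,camera_params
def KD(n,p=None):
    p=p or camera_params(n)
    K=np.array([[p['fx'],0,p['cx']],[0,p['fy'],p['cy']],[0,0,1.]]);D=np.array([p['k1'],0,0,0.])
    return K,D,np.array(p['eye']),R.from_euler('xyz',p['orientation']).as_matrix()
def onz(n,uv,z,p=None):
    K,D,e,M=KD(n,p)
    q=cv2.undistortPoints(np.array(uv,float).reshape(-1,1,2),K,D).reshape(-1,2)
    d=np.c_[q[:,0],-q[:,1],-np.ones(len(q))]@M.T
    return e+d*((z-e[2])/d[:,2])[:,None]
def proj(n,P,p=None):
    K,D,e,M=KD(n,p); c=(np.atleast_2d(P)-e)@M; c=c*[1,-1,-1]
    return cv2.projectPoints(c.reshape(-1,1,3),np.zeros(3),np.zeros(3),K,D)[0].reshape(-1,2)
E
python3 - <<'E'
from h import *
t=cv2.imread('pics/top0.png');s=cv2.imread('pics/scene0.png')
a=cv2.resize(t[140:270,220:440],None,fx=3.6,fy=3.6,interpolation=cv2.INTER_CUBIC);cv2.imwrite('pics/tz.png',a)
a=cv2.resize(s[120:270,200:420],None,fx=3.6,fy=3.6,interpolation=cv2.INTER_CUBIC);cv2.imwrite('pics/sz.png',a)
for im,n in((t,'top'),(s,'scene')):
    m=cv2.inRange(cv2.cvtColor(im,cv2.COLOR_BGR2HSV),(15,70,120),(32,255,255))
    for c in cv2.findContours(m,0,2)[0]:
        if cv2.contourArea(c)>200: print(n,cv2.contourArea(c),cv2.minAreaRect(c),cv2.boxPoints(cv2.minAreaRect(c)).round(1).tolist(),cv2.approxPolyDP(c,2.5,True).reshape(-1,2).tolist())
E
```

```text
top 378.5 ((468.93963623046875, 299.6577453613281), (54.336875915527344, 14.366252899169922), 79.99201965332031) [[457.1000061035156, 274.20001220703125], [471.29998779296875, 271.70001220703125], [480.70001220703125, 325.20001220703125], [466.6000061035156, 327.70001220703125]] [[458, 274], [466, 324], [480, 325], [476, 300], [466, 301]]
top 381.5 ((127.5, 242.0), (11.0, 46.0), 0.0) [[122.0, 265.0], [122.0, 219.0], [133.0, 219.0], [133.0, 265.0]] [[132, 219], [130, 222], [125, 220], [122, 250], [125, 265], [132, 260]]
top 802.0 ((239.03065490722656, 225.76568603515625), (65.87065887451172, 19.524309158325195), 83.41805267333984) [[225.60000610351562, 194.1999969482422], [245.0, 191.89999389648438], [252.5, 257.3999938964844], [233.10000610351562, 259.6000061035156]] [[227, 194], [228, 202], [234, 200], [233, 258], [247, 258], [246, 201], [231, 200]]
top 304.5 ((204.71621704101562, 208.2972869873047), (32.386600494384766, 19.72787857055664), 80.53767395019531) [[192.3000030517578, 193.89999389648438], [211.8000030517578, 190.6999969482422], [217.10000610351562, 222.60000610351562], [
[... 5955 characters left out ...]
 84], [436, 92], [439, 89], [440, 93], [457, 100], [458, 97], [459, 101], [463, 98], [463, 102], [480, 110], [482, 107], [483, 111], [481, 105], [488, 102], [490, 114], [498, 113], [502, 119], [509, 117], [521, 127], [532, 128], [533, 132], [551, 139], [554, 137], [557, 142], [582, 150], [589, 138], [586, 136], [590, 136], [604, 106], [598, 104], [607, 99], [607, 92], [611, 91], [639, 29], [639, 15], [630, 17], [628, 9], [635, 5], [626, 2], [623, 5], [615, 0], [595, 0], [592, 6], [586, 5], [584, 0], [503, 0], [500, 3], [504, 6], [500, 8], [501, 14], [489, 19], [488, 11], [481, 7], [484, 3], [488, 7], [490, 4], [485, 0], [436, 0], [434, 3], [432, 0], [402, 0], [394, 31], [368, 61], [363, 62]]
```

```bash
sleep 1
```

```text
(no output)
```

View pics/tz.png

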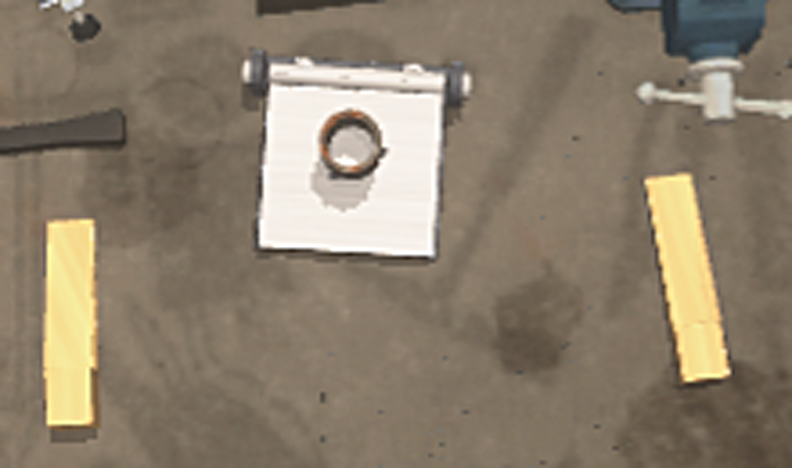

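View pics/sz.png

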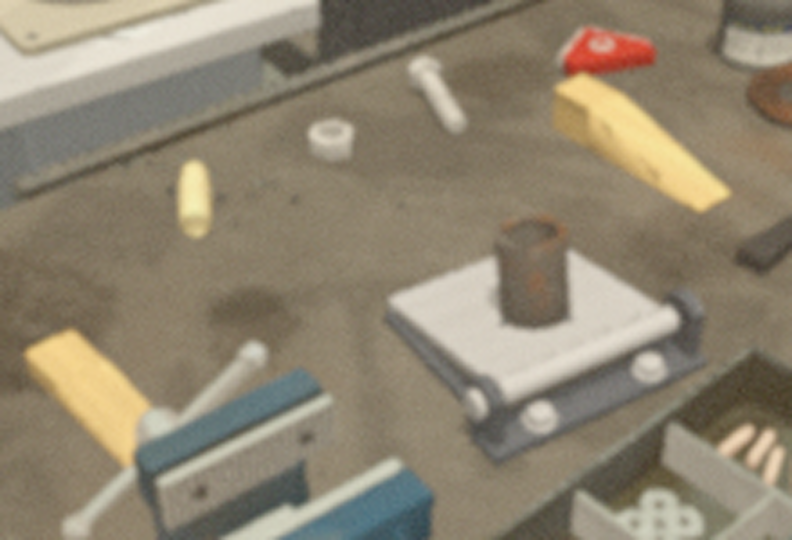

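The wedge at top-view (240,230) is the tall one: in the scene view its butt stands high at (358,150). Its thin end points away from the robot. Next come the world positions.

```bash
python3 - <<'E'
from h import *
f=lambda L:[(220+u/3.6,140+v/3.6) for u,v in L]
print('tip',onz('top',f([(47,220),(96,220)]),3).round(1))
print('ridge',onz('top',f([(46,369),(96,369)]),36).round(1))
print('rear',onz('top',f([(47,426),(94,425)]),36).round(1))
e=onz('top',f([(258,249),(438,257)]),17);print('edge',e.round(1))
h=onz('top',f([(268,85),(443,93)]),38);print('hinge side',h.round(1))
print('lowwedge',onz('top',f([(645,177),(691,174)]),3).round(1),onz('top',f([(682,382),(729,376)]),18).round(1))
# scene check: tip corners, butt corners, plate
g=lambda L:[(200+u/3.6,120+v/3.6) for u,v in L]
print('scene tip',onz('scene',g([(707,209),(729,192)]),2).round(1))
print('scene butt rear top',onz('scene',g([(556,88),(582,76)]),36).round(1))
print('scene edge',onz('scene',g([(390,301),(570,250)]),17).round(1))
E
```

```text
tip [[596.1 227.3   3. ]
 [596.  192.1   3. ]]
ridge [[484.5 216.9  36. ]
 [484.4 182.8  36. ]]
rear [[445.8 214.5  36. ]
 [446.3 182.7  36. ]]
edge [[571.8  74.3  17. ]
 [565.8 -53.4  17. ]]
hinge side [[686.8  67.5  38. ]
 [680.8 -57.3  38. ]]
lowwedge [[ 627.5 -204.8    3. ]
 [ 629.7 -238.2    3. ]] [[ 477.  -222.2   18. ]
 [ 481.2 -255.    18. ]]
scene tip [[604.  198.7   2. ]
 [598.  226.8   2. ]]
scene butt rear top [[454.7 182.8  36. ]
 [452.3 210.7  36. ]]
scene edge [[573.4 -50.5  17. ]
 [599.   75.2  17. ]]
```

```bash
cat >> h.py <<'E'
def plan(tx,ty,tz,psi,s=None):
    """psi = world heading of jaw axis (mod pi); prints total tool-frame shift, turn rotvec and rot"""
    s=s or ctrl.read_state(); M=R.from_euler('xyz',s['tool_rot']).as_matrix()
    best=None
    for k in(0,np.pi):
        z=np.array([np.cos(psi+k),np.sin(psi+k),0]);x=np.array([0,0,-1.]);G=np.c_[x,np.cross(z,x),z]
        rv=R.from_matrix(M.T@G).as_rotvec()
        if best is None or np.linalg.norm(rv)<np.linalg.norm(best):best=rv
    d=np.array([tx,ty,tz])-s['eef_pos']
    print('pos',s['eef_pos'].round(1),'dworld',d.round(1),'shift tool',(M.T@d).round(1),'turn',best.round(3),'q',s['qpos'].round(2),'t',s['clock']);print(M.round(3))
E
python3 - <<'E'
from h import *
plan(440,150,230,0.075+np.pi/2)
E
```

```text
pos [ 251.  -599.   238.5] dworld [189.  749.   -8.5] shift tool [   9.5  463.8 -617.7] turn [ 0.322 -0.002  0.   ] q [ 1.11  0.63  0.04  1.52 -0.03  1.   -0.02] t 0.1
[[-0.001  0.922  0.387]
 [ 0.002  0.387 -0.922]
 [-1.    -0.    -0.002]]
```

```bash
python3 -m handwheel '1 0 36 -30 0 0 0;1 0 36 -30 0 0 0;1 0 36 -30 0 0 0;1 0 36 -30 0 0 0;1 0 36 -30 0 0 0;1 0 36 -30 0 0 0;1 0 36 -30 0 0 0;1 0 36 -30 0 0 0;1 0 36 -30 0 0 0;1 0 30 -36 0 0 0'; python3 -c "
from h import *
plan(440,150,230,0.075+np.pi/2)"
```

```text
clock: 1.1
eef_pos: [462.7, -172.8, 233.4]
tool_rot: [-1.904, 1.565, -3.094]
force: [0.9, -0.2, 1.3]
width: 85.3
pos [ 462.7 -172.8  233.4] dworld [-22.7 322.8  -3.4] shift tool [   3.5   98.9 -308.1] turn [ 0.306 -0.001  0.006] q [ 0.29  0.42  0.02  1.95 -0.01  0.78 -0.88] t 1.1
[[-0.006  0.928  0.371]
 [-0.     0.371 -0.928]
 [-1.    -0.006 -0.002]]
```

```bash
python3 -m handwheel '1 0 14 -44 0.1 0 0;1 0 10 -45 0.1 0 0;1 0 6 -45 0.1 0 0;1 0 0 -46 0 0 0;1 0 0 -46 0 0 0;1 0 0 -46 0 0 0;1 0 0 -40 0 0 0;1 0 0 0 0 0 0'; python3 -c "
from h import *
plan(440,150,230,0.075+np.pi/2)
p=camera_params('wrist');print(p);cv2.imwrite('pics/w1.png',get_image('wrist'))"
```

```text
clock: 1.9
eef_pos: [440.5, 163.2, 232.2]
tool_rot: [-2.259, 1.565, 2.534]
force: [0.4, -0.2, 0.6]
width: 85.5
pos [440.5 163.2 232.2] dworld [ -0.5 -13.2  -2.2] shift tool [ 2.2 -1.5 13.2] turn [ 0.005 -0.004  0.005] q [-0.44  0.39  0.04  2.01 -0.03  0.75 -1.87] t 1.9
[[-0.005  0.997  0.08 ]
 [ 0.003  0.08  -0.997]
 [-1.    -0.005 -0.004]]
{'fx': 336.1181121867103, 'fy': 336.1181121867103, 'cx': 316.69777903858613, 'cy': 194.10315927840915, 'k1': -0.01233678976259574, 'eye': array([506.83375289, 168.08315695, 366.48634063]), 'orientation': array([-0.27060012,  0.00293365, -1.49105131])}
```

View pics/w1.png

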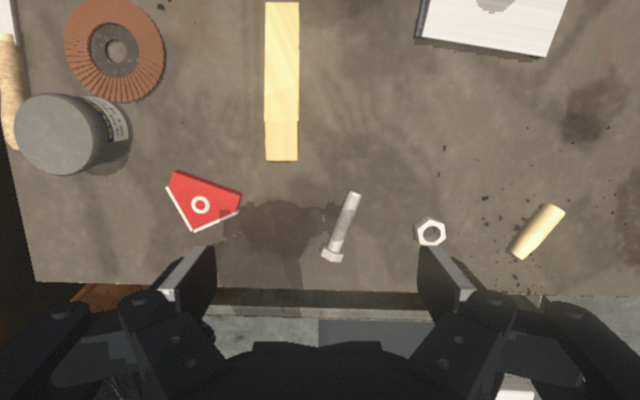

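The wrist view shows the tall wedge with its ridge at row 121, its rear edge at row 160 (columns 265 to 298), and its tip at row 2. The bolt is at (342,228), the nut at (431,232), the dowel at (537,231) and the red magnet at (203,200). The plate edge runs from (417,38) to (548,57).

```bash
python3 - <<'E'
from h import *
q=camera_params('wrist')
o=lambda L,z:print(onz('wrist',L,z,q).round(1).tolist())
o([(265,2.5),(299,2.5)],3);o([(264,121),(299,121)],36);o([(265,161),(298,160)],36)
o([(417,40),(548,57)],15)
print('bolt');o([(352,192),(332,262)],5);o([(431,220),(431,232)],8);o([(563,208),(518,260)],5);o([(176,172),(241,193),(193,231)],10)
E
```

```text
[[595.2, 222.6, 3.0], [597.7, 189.6, 3.0]]
[[484.4, 214.5, 36.0], [486.9, 180.9, 36.0]]
[[445.5, 212.2, 36.0], [449.0, 179.5, 36.0]]
[[571.0, 73.2, 15.0], [566.2, -57.6, 15.0]]
bolt
[[412.3, 118.7, 5.0], [325.1, 133.3, 5.0]]
[[387.3, 26.4, 8.0], [372.9, 24.0, 8.0]]
[[412.0, -122.5, 5.0], [344.3, -86.5, 5.0]]
[[421.3, 311.7, 10.0], [403.1, 240.9, 10.0], [354.0, 294.8, 10.0]]
```

```bash
python3 -m handwheel '1 0 29 -33 0 0 0;1 40 0 0 0 0 0;1 40 0 0 0 0 0;1 40 0 0 0 0 0;1 30 0 0 0 0 0;1 0 0 0 0 0 0'; python3 -c "
from h import *
plan(467,198.5,15,0.072+np.pi/2)
cv2.imwrite('pics/w2.png',get_image('wrist'))"
```

```text
clock: 2.55
eef_pos: [471.4, 188.7, 78.3]
tool_rot: [0.002, 1.569, -1.5]
force: [-0.9, -0.1, -0.3]
width: 85.5
pos [471.4 188.7  78.3] dworld [ -4.4   9.8 -63.3] shift tool [ 63.3  -3.8 -10.2] turn [-0.003  0.002 -0.   ] q [-0.46  0.68  0.03  2.04 -0.04  0.42 -1.9 ] t 2.55
[[ 0.     0.998  0.069]
 [-0.002  0.069 -0.998]
 [-1.     0.     0.002]]
```

View pics/w2.png

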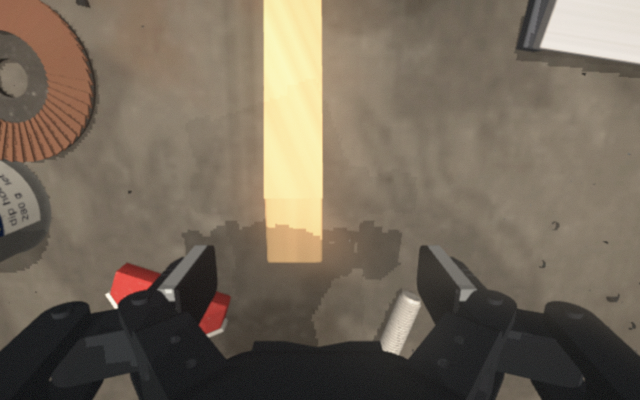

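The wedge butt spans columns 265 to 322 and the fingers are centred at column 317, so about 10 mm of sideways correction is needed, as computed.

```bash
python3 -m handwheel '1 0 -4 -10 0 0 0;1 35 0 0 0 0 0;1 27 0 0 0 0 0;1 0 0 0 0 0 0'; python3 -c "
from h import *
plan(467,198.5,15,0.072+np.pi/2)"
```

```text
clock: 3.0
eef_pos: [473.4, 201.3, 23.9]
tool_rot: [1.819, 1.555, 0.314]
force: [-0.8, 0.0, 0.1]
width: 85.2
pos [473.4 201.3  23.9] dworld [-6.4 -2.8 -8.9] shift tool [ 8.8 -6.7  2.4] turn [-0.007 -0.004 -0.015] q [-0.47  0.79  0.02  2.06 -0.05  0.28 -1.91] t 3.0
[[ 0.015  0.998  0.065]
 [ 0.005  0.065 -0.998]
 [-1.     0.015 -0.004]]
```

```bash
python3 -m handwheel '1 8 -6 2 0 0 -0.01;1 0 0 0 0 0 0;-1 0 0 0 0 0 0;-1 0 0 0 0 0 0;-1 0 0 0 0 0 0;-1 0 0 0 0 0 0;-1 0 0 0 0 0 0'; python3 -c "
from h import *
plan(467,198.5,15,0.072+np.pi/2);print(ctrl.read_state()['force'])
cv2.imwrite('pics/w3.png',get_image('wrist'))"
```

```text
clock: 3.7
eef_pos: [471.1, 201.2, 22.8]
tool_rot: [2.069, 1.554, 0.563]
force: [0.1, 0.6, -1.0]
width: 30.9
pos [471.1 201.2  22.8] dworld [-4.1 -2.7 -7.8] shift tool [ 7.8 -4.4  2.5] turn [-0.006 -0.008 -0.015] q [-0.47  0.79  0.02  2.06 -0.05  0.27 -1.91] t 3.7
[[ 0.014  0.998  0.066]
 [ 0.009  0.065 -0.998]
 [-1.     0.015 -0.008]]
[ 0.14947773  0.61161325 -1.0059794 ]
```

View pics/w3.png

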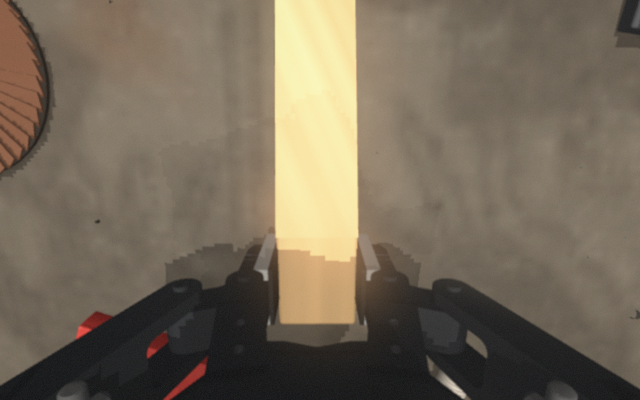

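Gripped at a width of 31 mm, with the ridge at row 240 and the rear at row 323. TCP z stopped at 23 because joint 6 is close to its lower limit. That leaves about 20 mm of pad overlap, which is enough. I'll lift it, move back and carry it across.

```bash
python3 -m handwheel '-1 -15 0 0 0 0 0;-1 -25 0 0 0 0 0;-1 0 -30 0 0.04 0 0;-1 0 -15 30 0.04 0 0;-1 0 0 40 0.03 0 0;-1 0 0 40 0 0 0;-1 0 0 0 0 0 0'; python3 -c "
from h import *
plan(424,16,23,-0.047+np.pi/2);print(ctrl.read_state()['force'])
cv2.imwrite('pics/w4.png',get_image('wrist'))"
```

```text
clock: 4.45
eef_pos: [425.1, 94.8, 65.3]
tool_rot: [2.577, 1.56, 0.962]
force: [0.2, 0.8, -0.3]
width: 30.7
pos [425.1  94.8  65.3] dworld [ -1.1 -78.8 -42.3] shift tool [41.6  2.1 79.1] turn [ 0.003 -0.009 -0.006] q [-0.33  0.66  0.08  2.25 -0.24  0.23 -1.65] t 4.45
[[ 0.006  0.999 -0.044]
 [ 0.009 -0.044 -0.999]
 [-1.     0.006 -0.009]]
[ 0.17300178  0.83365133 -0.30603518]
```

View pics/w4.png

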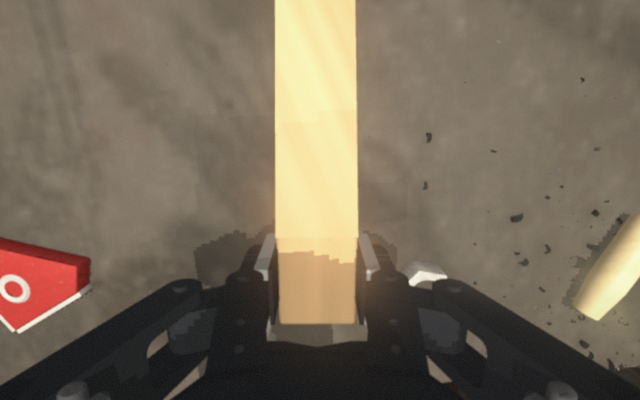

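Joint 6 has reached its lower bound, so a vertical tool can't get low this close in. I'll set the wedge down farther out and regrip with the tool leaning forward (fingers pointing back), which raises joint 6.

```bash
python3 -m handwheel '-1 0 35 0 0 0 0;-1 0 18 -38 0 0 0;-1 0 0 -38 0 0 0;-1 0 0 0 0 0 0'; python3 -c "
from h import *
plan(480,170,24,-0.047+np.pi/2)"
```

```text
clock: 4.9
eef_pos: [483.1, 175.4, 65.6]
tool_rot: [2.814, 1.558, 1.198]
force: [-0.6, -1.0, -1.3]
width: 30.6
pos [483.1 175.4  65.6] dworld [ -3.1  -5.4 -41.6] shift tool [41.5 -3.   6. ] turn [ 0.002 -0.012 -0.004] q [-0.48  0.71  0.13  2.04 -0.25  0.39 -1.77] t 4.9
[[ 0.005  0.999 -0.045]
 [ 0.012 -0.045 -0.999]
 [-1.     0.004 -0.012]]
```

```bash
python3 -m handwheel '-1 20 0 0 0 0 0;-1 15 0 0 0 0 0;-1 0 0 0 0 0 0;-1 3 0 0 0 0 0'; python3 -c "
from h import *
plan(480,170,24,-0.047+np.pi/2);print(ctrl.read_state()['force'])"
```

```text
clock: 5.3
eef_pos: [482.7, 181.9, 26.4]
tool_rot: [2.826, 1.555, 1.219]
force: [-0.3, -0.1, -1.0]
width: 31.1
pos [482.7 181.9  26.4] dworld [ -2.7 -11.9  -2.4] shift tool [ 2.2 -2.3 12. ] turn [ 0.011 -0.015 -0.005] q [-0.47  0.79  0.1   2.05 -0.27  0.31 -1.75] t 5.3
[[ 0.005  0.999 -0.036]
 [ 0.015 -0.036 -0.999]
 [-1.     0.005 -0.015]]
[-0.27216087 -0.10487238 -1.03846162]
```

```bash
python3 -m handwheel '-1 2 0 0 0 0 0;-1 1 0 0 0 0 0;1 0 0 0 0 0 0;1 0 0 0 0 0 0;1 0 0 0 0 0 0;1 -40 0 0 0 0 0;1 -30 0 0 0 0 0'; python3 -c "
from h import *
plan(480,170,24,-0.047+np.pi/2);print(ctrl.read_state()['force'])
cv2.imwrite('pics/w5.png',get_image('wrist'))"
```

```text
clock: 6.0
eef_pos: [480.5, 179.6, 92.7]
tool_rot: [-3.052, 1.559, 1.622]
force: [0.9, 0.2, -0.3]
width: 85.3
pos [480.5 179.6  92.7] dworld [ -0.5  -9.6 -68.7] shift tool [68.6 -0.1 10.5] turn [ 0.009 -0.012  0.001] q [-0.51  0.67  0.16  2.03 -0.25  0.46 -1.77] t 6.0
[[-0.001  0.999 -0.038]
 [ 0.012 -0.038 -0.999]
 [-1.    -0.001 -0.012]]
[ 0.94848318  0.24612493 -0.33796299]
```

View pics/w5.png

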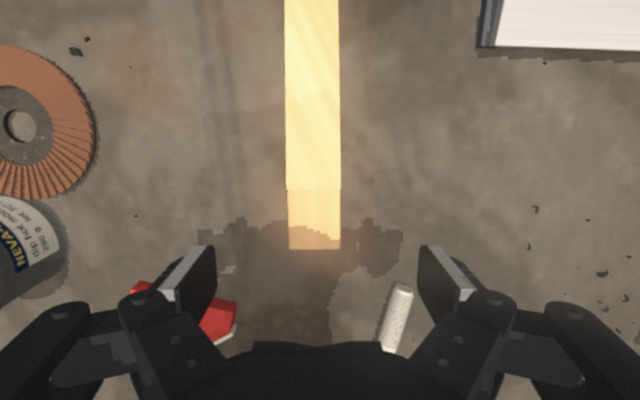

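```bash
python3 -m handwheel '1 0 0 0 0 0 -0.12;1 0 0 0 0 0 -0.12;1 0 0 0 0 0 -0.07;1 0 0 0 0 0 0'; python3 - <<'E'
from h import *
plan(480,170,24,-0.047+np.pi/2)
im=get_image('top');cv2.imwrite('pics/t2.png',im)
m=cv2.inRange(cv2.cvtColor(im,cv2.COLOR_BGR2HSV),(15,70,120),(32,255,255))
q=camera_params('wrist');cv2.imwrite('pics/w6.png',get_image('wrist'));print(q)
E
```

```text
clock: 6.45
eef_pos: [482.5, 180.9, 100.1]
tool_rot: [-1.627, 1.259, 3.052]
force: [-0.2, 0.2, 0.2]
width: 85.8
pos [482.5 180.9 100.1] dworld [ -2.5 -10.9 -76.1] shift tool [72.9 21.3 12.3] turn [ 0.014 -0.015  0.311] q [-0.4   0.78  0.11  1.76 -0.25  0.92 -1.73] t 6.45
[[-0.305  0.952 -0.036]
 [ 0.027 -0.029 -0.999]
 [-0.952 -0.306 -0.017]]
{'fx': 336.1181121867103, 'fy': 336.1181121867103, 'cx': 316.69777903858613, 'cy': 194.10315927840915, 'k1': -0.01233678976259574, 'eye': array([585.28486737, 175.45922432, 208.0854748 ]), 'orientation': array([-0.57673974,  0.01606812, -1.60701029])}
```

View pics/w6.png

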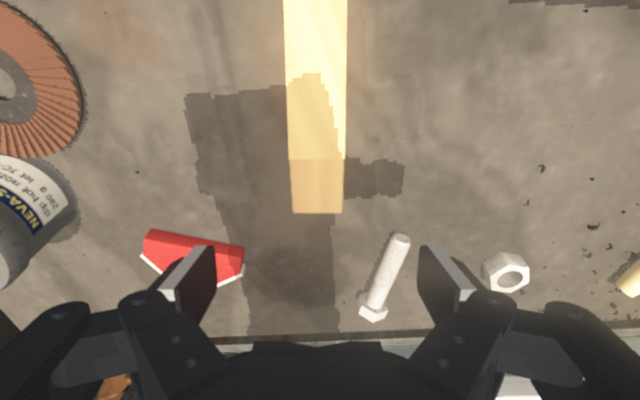

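View pics/t2.png

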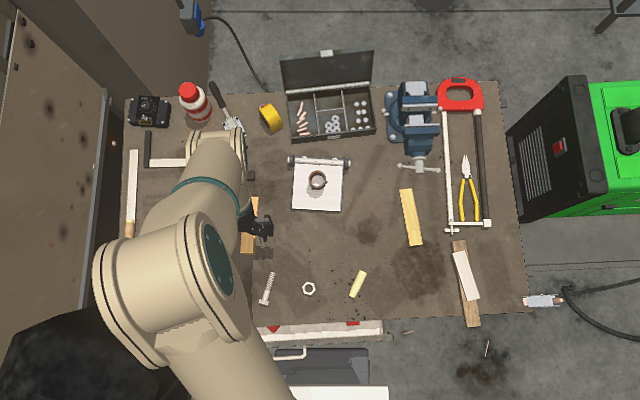

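The tool is tilted and joint 6 is at 0.92. In the wrist view the wedge's ridge is at row 159 (columns 289 to 344) and its rear top edge at row 213 (columns 292 to 343). From these I'll compute the grasp.

```bash
python3 - <<'E'
from h import *
q=camera_params('wrist')
a=onz('wrist',[(289,159),(344,159),(292,213),(343,213)],36,q);print(a.round(1))
r=(a[2]+a[3])/2;g=(a[0]+a[1])/2;print('len',np.linalg.norm(g-r),'heading',np.arctan2(*(g-r)[1::-1]))
hd=-0.047;b=r+20*np.array([np.cos(hd),np.sin(hd),0]);b2=g-20*np.array([np.cos(hd),np.sin(hd),0]);b=(b+b2)/2;print('butt',b)
s=ctrl.read_state();M=R.from_euler('xyz',s['tool_rot']).as_matrix()
grasp=np.array([b[0],b[1],28]);t=grasp+11*M[:,0]
print('tcp target',t,'dtool',M.T@(t-s['eef_pos']), 'above', M.T@(t+[0,0,60]-s['eef_pos']))
E
```

```text
[[496.5 197.5  36. ]
 [495.7 166.   36. ]
 [458.2 198.7  36. ]
 [457.4 166.3  36. ]]
len 38.30759420190172 heading -0.019270360245228813
butt [476.96399083 182.1389212   36.        ]
tcp target [473.59787696 182.43376253  17.53184133] dtool [80.96199908 18.98201942  0.44716653] above [23.86295177  0.57919622 -0.57013123]
```

```bash
python3 -m handwheel '1 24 1 0 0 0 0;1 28 9 0 0 0 0;1 28 9 0 0 0 0;1 0 0 0 0 0 0'; python3 - <<'E'
from h import *
s=ctrl.read_state();M=R.from_euler('xyz',s['tool_rot']).as_matrix()
print(s['eef_pos'],s['force'],M.T@(np.array([473.6,182.4,17.5])-s['eef_pos']),s['qpos'])
E
```

```text
clock: 6.95
eef_pos: [470.9, 184.1, 18.4]
tool_rot: [-1.63, 1.264, 3.053]
force: [-1.3, -0.1, 0.1]
width: 85.5
[470.86256216 184.13531287  18.41554925] [-1.26946991 -0.11779414  0.09649514] [0.00356855 2.92886403 1.66278377] [-0.39374758  0.89108644  0.08212872  1.80754869 -0.27808362  0.74706289
 -1.69988643]
```

Now I'll grip, lift and carry.

```bash
python3 -m handwheel '1 0 3 1 0 0 0;-1 0 0 0 0 0 0;-1 0 0 0 0 0 0;-1 0 0 0 0 0 0;-1 0 0 0 0 0 0;-1 -20 -6 0 0 0 0;-1 -10 -3 0 0 0 0;-1 0 0 0 0 0 0'; python3 - <<'E'
from h import *
plan(424-3,16,50,-0.047+np.pi/2)
print(ctrl.read_state()['width'])
cv2.imwrite('pics/w7.png',get_image('wrist'))
E
```

```text
clock: 7.75
eef_pos: [475.6, 183.3, 55.5]
tool_rot: [-1.638, 1.271, 3.046]
force: [-0.2, -0.2, -1.5]
width: 30.8
pos [475.6 183.3  55.5] dworld [ -54.6 -167.3   -5.5] shift tool [ 16.6 -46.6 169. ] turn [ 0.019 -0.017  0.299] q [-0.4   0.83  0.1   1.8  -0.27  0.81 -1.71] t 7.75
[[-0.294  0.955 -0.031]
 [ 0.028 -0.024 -0.999]
 [-0.956 -0.294 -0.02 ]]
30.81972433958832
```

View pics/w7.png

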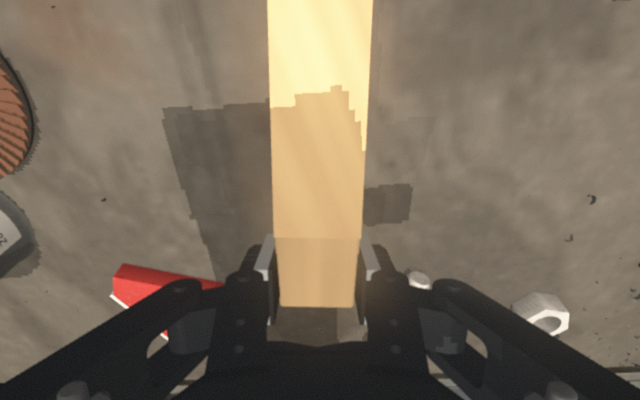

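```bash
python3 -m handwheel '-1 9 -32 15 0 0 0;-1 3 -16 38 0.01 0 0;-1 0 0 38 0.01 0 0;-1 0 0 40 0 0 0;-1 0 0 38 0 0 0;-1 0 0 0 0 0 0'; python3 - <<'E'
from h import *
plan(424-3,16,50,-0.047+np.pi/2)
q=camera_params('wrist');cv2.imwrite('pics/w8.png',get_image('wrist'))
cv2.imwrite('pics/s8.png',get_image('scene')[100:300,180:460].repeat(2,0).repeat(2,1))
import pickle;pickle.dump(q,open('q8','wb'))
E
```

```text
clock: 8.4
eef_pos: [416.5, 13.0, 51.3]
tool_rot: [-1.624, 1.271, 3.046]
force: [-0.5, -0.4, -0.8]
width: 30.9
pos [416.5  13.   51.3] dworld [ 4.5  3.  -1.3] shift tool [-0.   4.6 -3.2] turn [ 0.004 -0.015  0.3  ] q [-0.14  0.77  0.11  2.03 -0.2   0.65 -1.48] t 8.4
[[-0.294  0.955 -0.045]
 [ 0.028 -0.038 -0.999]
 [-0.955 -0.295 -0.016]]
```

View pics/w8.png

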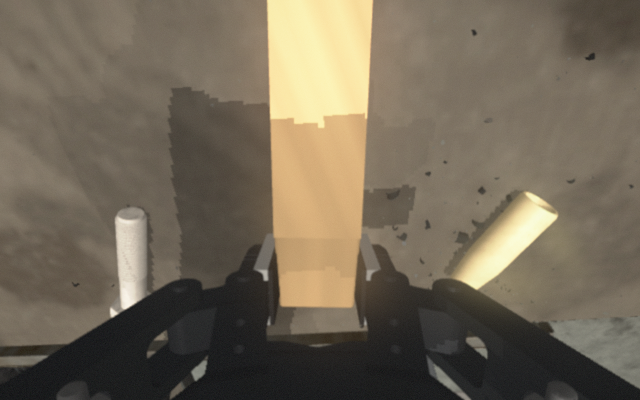

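View pics/s8.png

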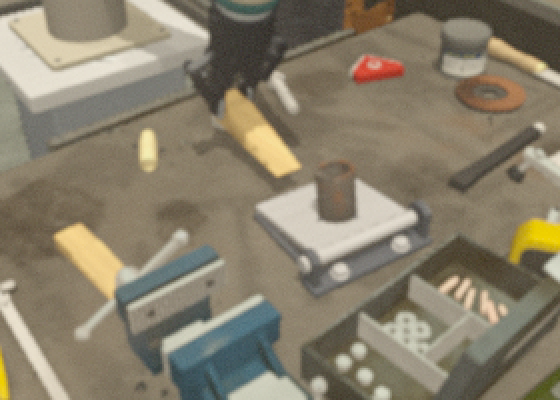

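```bash
python3 -m handwheel '-1 0 4 -3 0 0 0;-1 15 5 0 0 0 0;-1 13 4 0 0 0 0;-1 0 0 0 0 0 0'; python3 - <<'E'
from h import *
plan(421,16,18,-0.047+np.pi/2)
print(ctrl.read_state()['force'])
E
```

```text
clock: 8.9
eef_pos: [423.7, 27.5, 20.2]
tool_rot: [-1.651, 1.273, 3.032]
force: [0.9, -0.9, 0.1]
width: 30.7
pos [423.7  27.5  20.2] dworld [ -2.7 -11.5  -2.2] shift tool [ 2.5 -1.6 11.6] turn [ 0.018 -0.021  0.297] q [-0.14  0.83  0.09  2.02 -0.22  0.59 -1.48] t 8.9
[[-0.292  0.956 -0.033]
 [ 0.032 -0.024 -0.999]
 [-0.956 -0.293 -0.024]]
[ 0.87225666 -0.86896027  0.10991373]
```

```bash
python3 -m handwheel '-1 1 0 11 0.015 -0.01 0;-1 0 0 0 0 0 0;-1 0 0 0 0 0 0'; python3 - <<'E'
from h import *
plan(421,16,18,-0.047+np.pi/2)
print(ctrl.read_state()['force'])
E
```

```text
clock: 9.2
eef_pos: [424.6, 24.8, 20.1]
tool_rot: [-1.631, 1.273, 3.047]
force: [-1.4, -2.3, 2.2]
width: 31.0
pos [424.6  24.8  20.1] dworld [-3.6 -8.8 -2.1] shift tool [ 2.8 -2.5  9. ] turn [ 0.013 -0.016  0.297] q [-0.15  0.84  0.1   2.02 -0.21  0.6  -1.48] t 9.2
[[-0.292  0.956 -0.037]
 [ 0.028 -0.03  -0.999]
 [-0.956 -0.293 -0.018]]
[-1.39774269 -2.30537108  2.22009312]
```

```bash
python3 - <<'E'
from h import *
s=ctrl.read_state();cv2.imwrite('pics/w9.png',get_image('wrist'))
cv2.imwrite('pics/s9.png',cv2.resize(get_image('scene')[110:240,240:420],None,fx=4,fy=4,interpolation=cv2.INTER_CUBIC))
cv2.imwrite('pics/t9.png',cv2.resize(get_image('top')[150:300,230:400],None,fx=4,fy=4,interpolation=cv2.INTER_CUBIC))
E
```

```text
(no output)
```

View pics/w9.png

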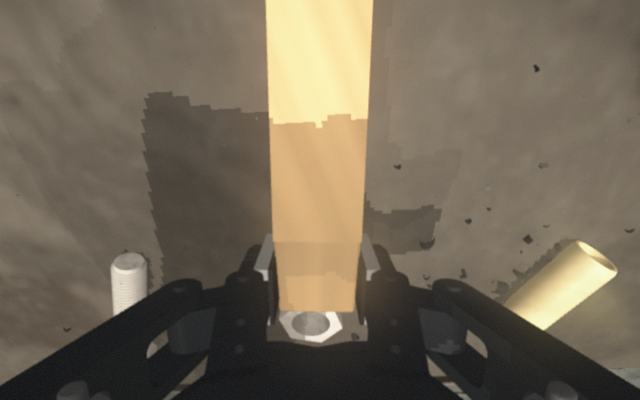

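View pics/s9.png

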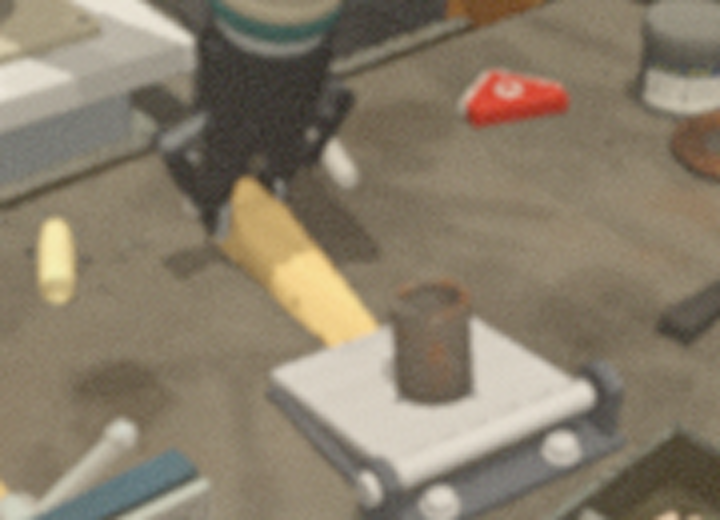

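View pics/t9.png

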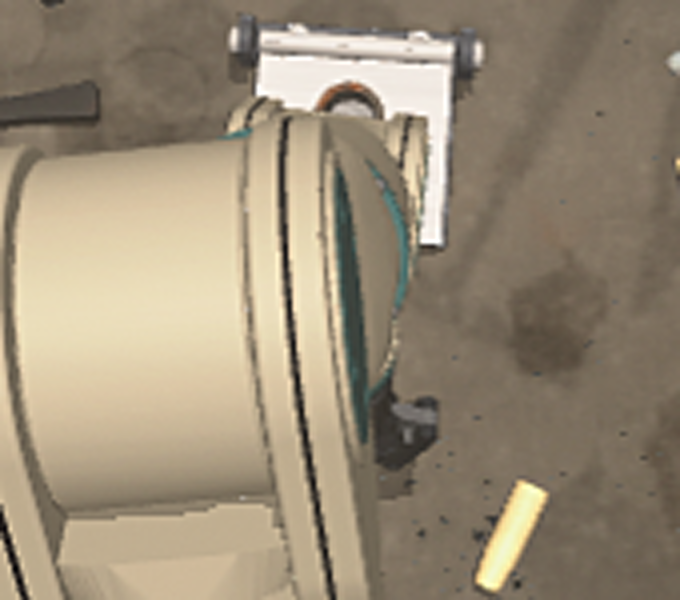

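```bash
python3 - <<'E'
from h import *
f=lambda L:[(240+u/4,110+v/4) for u,v in L]
print(onz('scene',f([(333,345),(383,322)]),10).round(1))
print('edge top',onz('scene',f([(273,376),(477,315)]),18).round(1))
P=[[555,34,3],[552,2,3],[571,73,17],[566,-54,17],[424,24,36],[568,10,17]]
print(((proj('scene',P)-[240,110])*4).round(0))
print(onz('wrist',[(267,2),(372,2)],25).round(1))
E
```

```text
[[563.9  -2.   10. ]
 [563.4  35.4  10. ]]
edge top [[575.5 -52.1  18. ]
 [599.1  77.8  18. ]]
[[373. 325.]
 [327. 342.]
 [440. 297.]
 [261. 370.]
 [237. 191.]
 [354. 332.]]
[[523.   34.4  25. ]
 [522.    6.   25. ]]
```

The nut sits just behind the wedge at (312,325), and the wedge is about 9 mm to +y of the plate's middle. I'll ease forward off the nut and shift sideways.

```bash
python3 -m handwheel '-1 -1 5 2 0.01 -0.01 0;-1 0 0 7 0 0 0;-1 1 0 4 0 0 0;-1 0 0 0 0 0 0'; python3 - <<'E'
from h import *
plan(430,16,18,-0.047+np.pi/2)
print(ctrl.read_state()['force'])
E
```

```text
clock: 9.75
eef_pos: [426.3, 17.6, 20.3]
tool_rot: [-1.612, 1.266, 3.063]
force: [0.0, -2.7, 2.4]
width: 31.1
pos [426.3  17.6  20.3] dworld [ 3.7 -1.6 -2.3] shift tool [1.  4.2 1.5] turn [ 0.01  -0.011  0.304] q [-0.14  0.84  0.1   2.01 -0.21  0.61 -1.48] t 9.75
[[-0.299  0.953 -0.039]
 [ 0.023 -0.033 -0.999]
 [-0.954 -0.3   -0.012]]
[ 0.01182019 -2.67798389  2.43803967]
```

```bash
python3 -m handwheel '-1 -2 12 1 0.01 -0.01 0;-1 -3 12 0 0 0 0;-1 -3 12 0 0 0 0;-1 -3 12 0 0 0 0;-1 0 0 0 0 0 0'; python3 - <<'E'
from h import *
plan(516.6,12,19,-0.047+np.pi/2)
print(ctrl.read_state()['force'])
cv2.imwrite('pics/s10.png',cv2.resize(get_image('scene')[110:240,240:420],None,fx=4,fy=4,interpolation=cv2.INTER_CUBIC))
E
```

```text
clock: 10.25
eef_pos: [455.5, 15.7, 20.0]
tool_rot: [-1.57, 1.221, 3.098]
force: [3.2, 0.5, 3.6]
width: 31.0
pos [455.5  15.7  20. ] dworld [61.1 -3.7 -1. ] shift tool [-20.1  57.8   1. ] turn [0.003 0.001 0.35 ] q [-0.15  0.88  0.13  1.89 -0.19  0.74 -1.5 ] t 10.25
[[-0.342  0.938 -0.044]
 [ 0.015 -0.042 -0.999]
 [-0.939 -0.343  0.   ]]
[3.16299768 0.49662492 3.64016017]
```

View pics/s10.png

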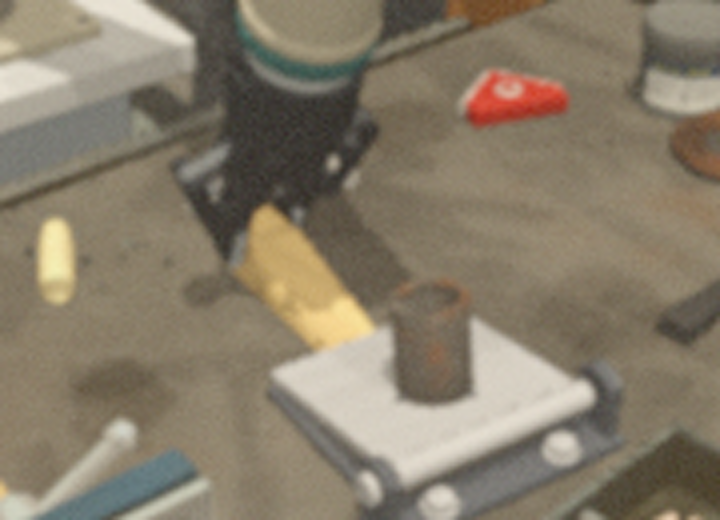

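The tip has gone under the edge at (348,338). The tool's pitch crept up by 0.05 rad, so I'll correct that while pushing on.

```bash
python3 -m handwheel '-1 -2 8 0 0 0 0.03;-1 -3 12 0 0 0 0.02;-1 -4 12 0 0 0 0.01;-1 -4 12 0 0 0 0;-1 0 0 0 0 0 0'; python3 - <<'E'
from h import *
plan(516.6,12,19,-0.047+np.pi/2)
print(ctrl.read_state()['force'])
cv2.imwrite('pics/s11.png',cv2.resize(get_image('scene')[110:240,240:420],None,fx=4,fy=4,interpolation=cv2.INTER_CUBIC))
E
```

```text
clock: 10.8
eef_pos: [472.0, 14.9, 19.9]
tool_rot: [-1.567, 1.218, 3.101]
force: [7.5, -0.5, 6.4]
width: 31.5
pos [472.   14.9  19.9] dworld [44.6 -2.9 -0.9] shift tool [-14.7  42.3   0.9] turn [0.003 0.002 0.353] q [-0.15  0.89  0.13  1.84 -0.19  0.78 -1.5 ] t 10.8
[[-0.346  0.937 -0.044]
 [ 0.014 -0.041 -0.999]
 [-0.938 -0.346  0.001]]
[ 7.48905183 -0.50172982  6.35327079]
```

View pics/s11.png

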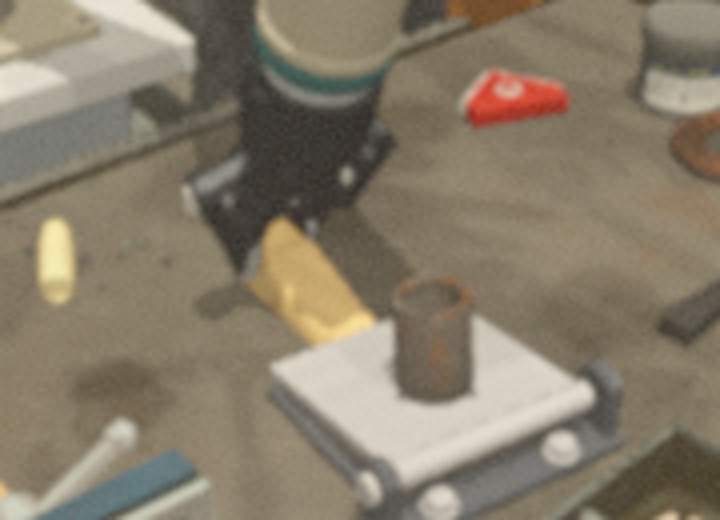

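The plate is beginning to rise (the pipe top has moved from row 285 to 280). The arm yields under load, so I'll command larger rows.

```bash
python3 -m handwheel '-1 -6 20 0 0 0 0.04;-1 -6 20 0 0 0 0.04;-1 -6 20 0 0 0 0.04'; python3 - <<'E'
from h import *
plan(516.6,12,19,-0.047+np.pi/2)
print(ctrl.read_state()['force'])
E
```

```text
clock: 11.15
eef_pos: [502.9, 13.4, 19.4]
tool_rot: [-1.566, 1.269, 3.103]
force: [-14.7, 0.4, 13.1]
width: 31.2
pos [502.9  13.4  19.4] dworld [13.7 -1.4 -0.4] shift tool [-3.7 13.2  0.9] turn [0.004 0.002 0.301] q [-0.15  0.9   0.14  1.8  -0.19  0.77 -1.5 ] t 11.15
[[-0.297  0.954 -0.043]
 [ 0.012 -0.042 -0.999]
 [-0.955 -0.297  0.001]]
[-14.72742891   0.37379769  13.08165223]
```

```bash
python3 -m handwheel '-1 -3 14 0 0 0 0.02;-1 -1 6 0 0 0 0;-1 0 0 0 0 0 0'; python3 - <<'E'
from h import *
plan(516.6,12,19,-0.047+np.pi/2)
print(ctrl.read_state()['force'])
q=camera_params('wrist');cv2.imwrite('pics/w12.png',get_image('wrist'))
cv2.imwrite('pics/s12.png',cv2.resize(get_image('scene')[110:240,240:420],None,fx=4,fy=4,interpolation=cv2.INTER_CUBIC))
E
```

```text
clock: 11.45
eef_pos: [505.4, 13.3, 19.5]
tool_rot: [-1.566, 1.25, 3.103]
force: [4.5, 0.1, 1.5]
width: 31.0
pos [505.4  13.3  19.5] dworld [11.2 -1.3 -0.5] shift tool [-3.  10.8  0.8] turn [0.003 0.002 0.321] q [-0.14  0.91  0.14  1.77 -0.19  0.8  -1.5 ] t 11.45
[[-0.315  0.948 -0.043]
 [ 0.012 -0.042 -0.999]
 [-0.949 -0.315  0.002]]
[4.53374315 0.08774578 1.47323459]
```

View pics/w12.png

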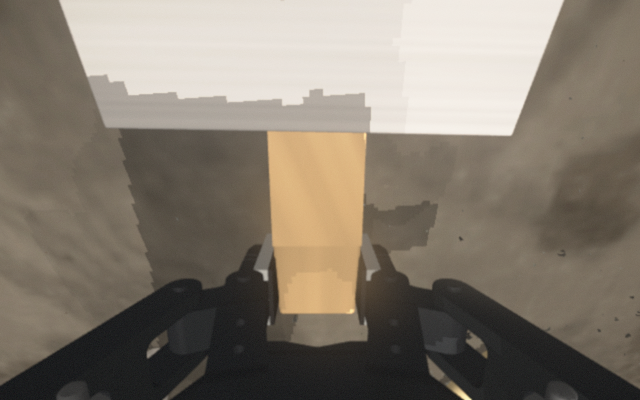

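View pics/s12.png

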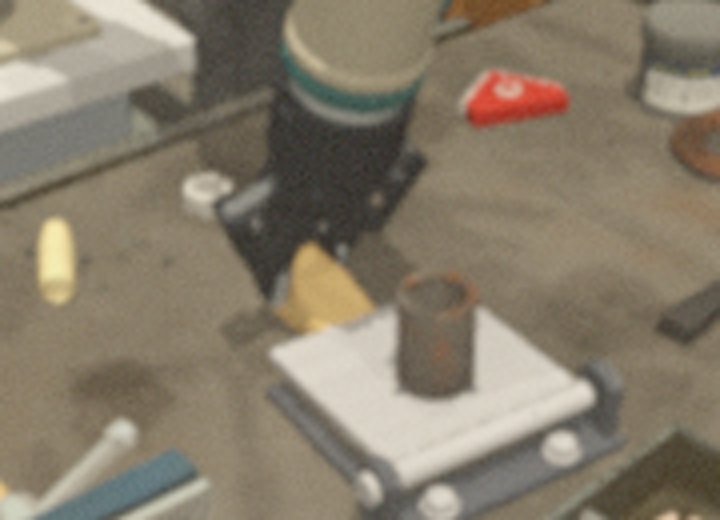

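The wrist view shows the plate edge at rows 128 to 134 (columns 107 to 513, middle about 310) and the wedge centred at column 317, with its ridge at row 246. The wedge is well centred. Next, how far there is to go.

```bash
cat >> h.py <<'E'
def gap(edge,ridge):
    q=camera_params('wrist')
    r=onz('wrist',[ridge],36,q)[0]; h=25.
    for _ in range(8):
        e=onz('wrist',[edge],h+8,q)[0]; d=e[0]-r[0]; h=36-.3*d
    print('ridge',r,'edge',e,'gap',d,'h',h,'angle',(h-28)/125,'advance',(28-h)/.3)
E
python3 - <<'E'
from h import *
gap((317,131),(317,246))
q=camera_params('wrist');print(onz('wrist',[(107,127),(513,135)],32,q).round(1))
E
```

```text
ridge [527.96326683  12.2034615   36.        ] edge [570.0838191   10.35840424  31.36383334] gap 42.120552268385836 h 23.363834319484248 angle -0.03708932544412602 advance 15.453885601719175
[[574.5  72.9  32. ]
 [566.5 -49.   32. ]]
```

```bash
python3 -m handwheel '-1 -5 19 0 0 0 0.03;-1 -4 15 0 0 0 0.02;-1 0 0 0 0 0 0'; python3 - <<'E'
from h import *
plan(518,12,19,-0.047+np.pi/2)
print(ctrl.read_state()['force'])
q=camera_params('wrist');cv2.imwrite('pics/w13.png',get_image('wrist'))
E
```

```text
clock: 11.85
eef_pos: [521.2, 12.6, 19.4]
tool_rot: [-1.566, 1.257, 3.103]
force: [3.8, 0.0, -1.3]
width: 30.8
pos [521.2  12.6  19.4] dworld [-3.2 -0.6 -0.4] shift tool [ 1.4 -2.9  0.7] turn [0.003 0.002 0.313] q [-0.14  0.92  0.14  1.73 -0.18  0.82 -1.51] t 11.85
[[-0.308  0.95  -0.043]
 [ 0.012 -0.042 -0.999]
 [-0.951 -0.308  0.002]]
[ 3.78394385  0.01539888 -1.26580482]
```

View pics/w13.png

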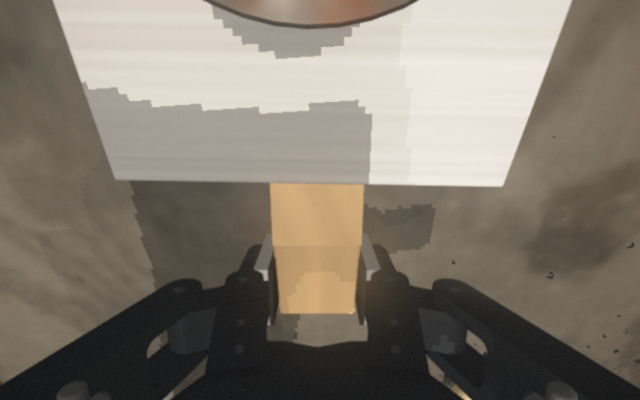

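```bash
python3 - <<'E'
from h import *
gap((317,183.5),(317,246))
cv2.imwrite('pics/s13.png',cv2.resize(get_image('scene')[110:240,240:420],None,fx=4,fy=4,interpolation=cv2.INTER_CUBIC))
E
```

```text
ridge [543.2031583   11.50729568  36.        ] edge [569.57848696  10.36368995  36.08742653] gap 26.375328657746536 h 28.08740140267604 angle 0.0006992112214083192 advance -0.29133800892013306
```

View pics/s13.png

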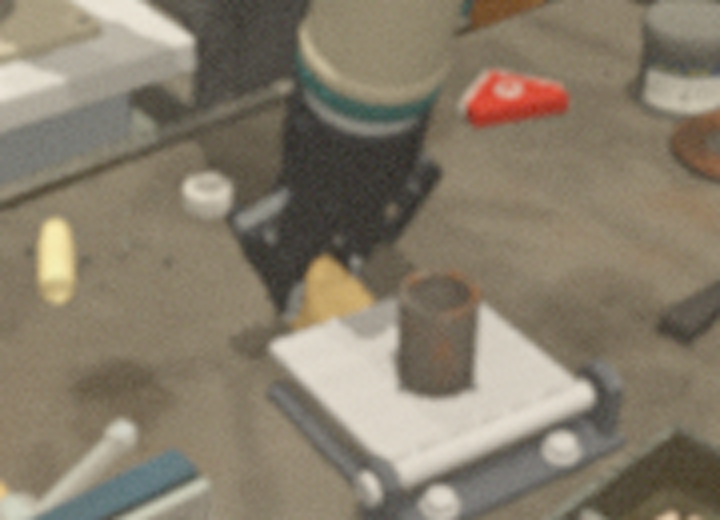

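By the wrist view the plate is level: edge at row 183.5, ridge at row 246, gap 26.4 mm, angle about 0. I'll release and retreat up and back.

```bash
python3 -m handwheel '1 0 0 0 0 0 0;1 0 0 0 0 0 0;1 0 0 0 0 0 0;1 0 0 0 0 0 0;1 -15 -7 0 0 0 0;1 -30 -15 0 0 0 0;1 -30 -15 0 0 0 0;1 -30 -15 0 0 0 0;1 0 0 0 0 0 0;1 0 0 0 0 0 0'; python3 - <<'E'
from h import *
s=ctrl.read_state();print(s['eef_pos'],s['force'])
q=camera_params('wrist');cv2.imwrite('pics/w14.png',get_image('wrist'))
cv2.imwrite('pics/s14.png',cv2.resize(get_image('scene')[110:240,240:420],None,fx=4,fy=4,interpolation=cv2.INTER_CUBIC))
E
```

```text
clock: 12.95
eef_pos: [502.4, 13.5, 141.7]
tool_rot: [-1.564, 1.256, 3.104]
force: [0.6, 0.4, -0.5]
width: 85.7
[502.38768272  13.48119203 141.65829422] [ 0.58372429  0.42584369 -0.53370182]
```

View pics/w14.png

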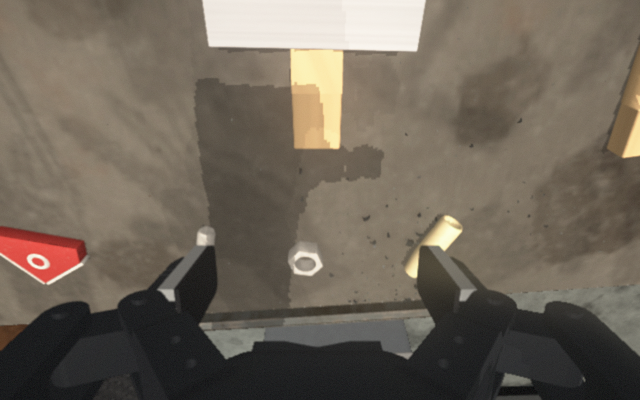

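View pics/s14.png

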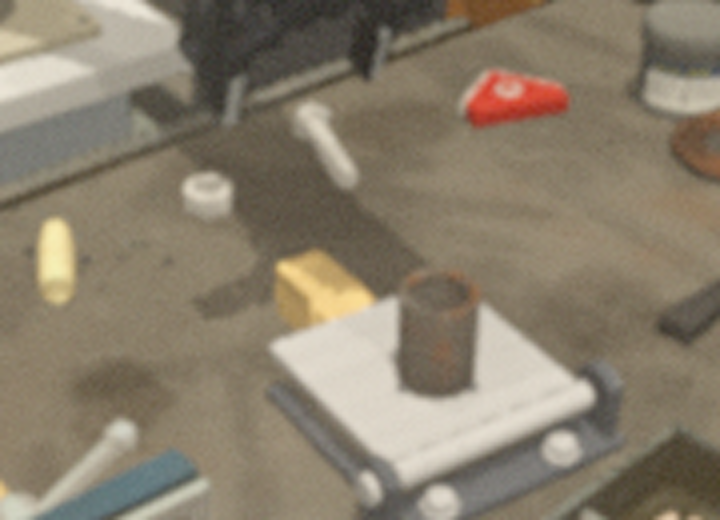

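The wedge stayed put under the plate: rear at row 149 (columns 294 to 341), plate edge at row 49. Here is a final check of the depth, the middle and the squareness, and of whether it moves between two frames.

```bash
python3 -m handwheel '1 -10 -5 0 0 0 0;1 0 0 0 0 0 0;1 0 0 0 0 0 0'; python3 - <<'E'
from h import *
im=get_image('wrist');q=camera_params('wrist')
c=cv2.resize(im[0:190,180:450],None,fx=2.9,fy=2.9,interpolation=cv2.INTER_CUBIC);cv2.imwrite('pics/w15.png',c)
im=get_image('top');cv2.imwrite('pics/t15.png',cv2.resize(im[140:270,220:440],None,fx=3.6,fy=3.6,interpolation=cv2.INTER_CUBIC))
E
```

```text
clock: 13.35
eef_pos: [499.4, 13.4, 150.9]
tool_rot: [-1.562, 1.251, 3.106]
force: [0.3, -0.1, -0.3]
width: 85.3
```

View pics/w15.png

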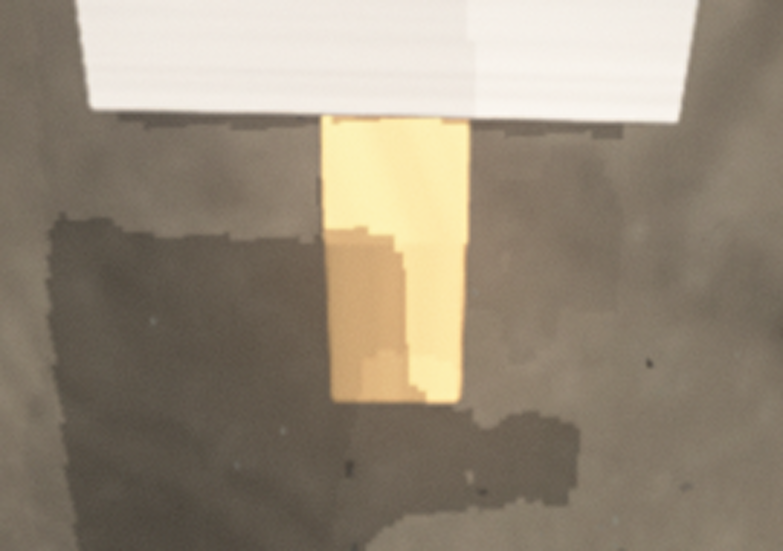

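View pics/t15.png

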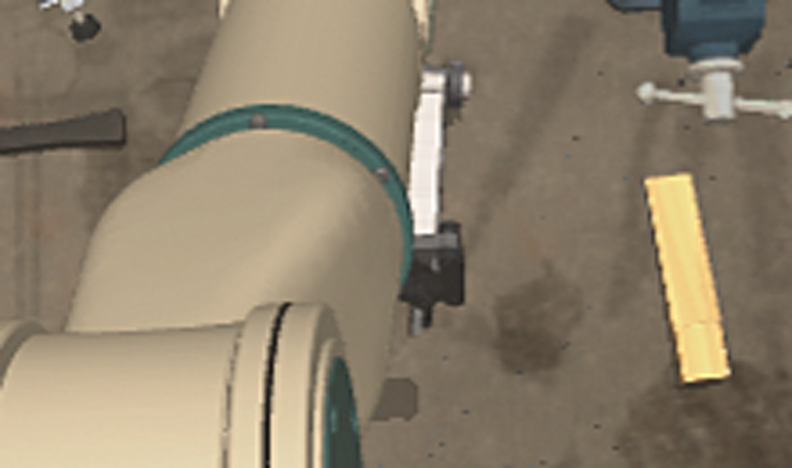

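```bash
python3 - <<'E'
from h import *
f=lambda u,v:(180+u/2.9,v/2.9)
gap(f(395,118),f(397,243))
q=camera_params('wrist')
e=onz('wrist',[f(90,110),f(680,123)],36,q);w=onz('wrist',[f(326,243),f(467,243),f(332,402),f(462,402)],36,q)
print(e.round(1),w.round(1)); d=(w[0]+w[1]-w[2]-w[3])[:2];n=(e[0]-e[1])[:2];print('heading wedge',np.arctan2(d[1],d[0]),'jig',np.arctan2(-n[0],n[1]),'mid offset',(w.mean(0)-e.mean(0))[1])
E
```

```text
ridge [543.45867156  10.85974129  36.        ] edge [569.43777008  10.14590976  36.20627044] gap 25.979098522837717 h 28.206270443148686 angle 0.0016501635451894856 advance -0.6875681438289524
[[573.9  73.8  36. ]
 [565.8 -49.9  36. ]] [[544.2  26.8  36. ]
 [542.8  -4.8  36. ]
 [505.6  28.5  36. ]
 [504.1  -3.4  36. ]]
heading wedge -0.04074682471772848 jig -0.06504327057582883 mid offset -0.20790517554233823
```

Everything is within limits: angle about 0.002 rad, wedge heading 0.02 rad off square and off-centre by a few mm at most. I'm handing it in.

```bash
python3 -c "
from cell import ctrl
print(ctrl.finish_job())"
```

```text
the job is handed in; nothing more can be done
None
```

The taller wedge is under the middle of the plate's free edge, the plate lies level on it, and I let go and handed the job in at about 13.5 s. No verdict came back, so what follows is from my own last measurements.

**How it went:**
- **First grip:** with the tool vertical, joint 6 reached its lower limit (0.23 rad) close to the base. I set the wedge down farther out and gripped it again with the tool leaning about 0.3 rad forward.
- **Approach:** the wedge came down just in front of a loose nut, which the last views show still on the table. I eased it forward, shifted it to the middle, and pushed it in along the table.

**Last checks (wrist camera, after letting go):**

| Check | Measured | Limit |
|---|---|---|
| Plate angle | about 0.002 rad | ±0.045 rad |
| Thin end under the plate | about 84 mm | at least 30 mm |
| Off the plate's middle | a few mm | 30 mm |
| Off square to the edge | about 0.02 rad | 0.3 rad |

- **At rest:** the wedge read within about 0.3 mm of where it was just before release.
- **Lower wedge:** it looks unmoved in the top view.
- **Gripper:** it is well clear and the force reading is near zero.

**Not fully settled:** the plate angle comes from where the edge meets the wedge's taper, and assumes the wedge lies flat. The top camera could not confirm it because the arm hid most of the jig. The jig's heading also read -0.065 rad in the last view against -0.047 rad at first, which is well inside the tolerance.

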